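# Snap a filter cartridge into its holder and shut the cover

### The arm

A 6-joint arm with a two-finger parallel gripper is mounted at the origin on a cart in front of the work surface, level with it; the furniture and walls round the work are solid. World frame = base frame: x ahead of the robot, y to its left, z up, the work surface at z = 0. Lengths are in m, angles in degrees, forces in N, time in s.
With the tool pointing down it reaches from about 0.375 to 0.825 m from the base axis. Payload 5.5 kg.
Tool frame: the origin (TCP) lies between the finger pads; the fingertips stand ctrl.tcp_to_tips ahead of it and the grasp point (between the pads) is the TCP (ctrl.tcp_to_tips is the distance from the TCP to the fingertips, in m); z points along the fingers, y is the line along which they close (so a half turn about z gives the same grasp; the last joint's range is limited). The gripper opens to 85 mm and grips with 20 to 120 N. Pads are 22 mm wide; open, the fingers measure 114 mm over their backs; the gripper's body (76 mm by 85 mm) begins 54 mm behind the grasp point. The pads swing forward as they close: fully open they stand 13 mm farther back than shut.
Start: joints at [67.895, 17.962, -2.699, 69.339, 0, 90], TCP at [0.226, 0.556, 0.25] pointing down, gripper open.
Joint ranges: [-152.73, 152.73], [-39.44, 99.34], [-58.76, 71.6], [-118.89, 123.64], [-81.53, 83.1], [-180, 180]. Speed limits (degrees/s): [136.94, 136.94, 172.46, 180, 180, 180].

### API

Orientations are given as a 3x3 rotation matrix whose columns are the frame's x, y, z axes.
In Python, from station import ctrl, vision gives the robot as it stands.
- The arm moves only by the shell command python3 -m crank 'ROWS'. ROWS is JSON, a list of rows, each a list of 7 numbers: the gripper command: -1 is fully open, 1 is shut, values between are in proportion, then the shift along the tool's x, y, z in mm, then the turn, a rotation vector about the tool's x, y, z in degrees. In form: [[fingers, dx, dy, dz, rx, ry, rz], ...]. A call has 1 to 10 rows; each row is the pose to reach, as a shift and turn from the pose commanded when the call began, along the tool's axes at that moment; what a row does not reach only later rows make up. A row lasts 1/12 s, in which the tool goes at most 41.7 mm and 7.16 degrees, less where a joint would pass 70% of its speed; a pose out of reach is approached as far as the arm can. A call with a gripper value outside its range is refused whole. The fingers move at their own pace and stop on an object; the grip force is fixed at half the most. Time passes only in rows, so rows that repeat a pose let the fingers close. It gives the time, the measured TCP pose, the force, the opening and the grip force at its end, in the units of the state.
- ctrl.state(): the state, without advancing time (a new reading comes with each control period).
- vision.grab_frame(name): name is "side" or "top"; returns a dict with "img" (384x512x3 uint8, red, green, blue), "range_z" (384x512 float32, m along the optical axis (not along the pixel's ray), 0 where there is no reading), "K" (3x3 intrinsics, pixels), "R" (3x3) and "t" (3): a world point X has camera coordinates R X + t. Camera axes: x right, y down, z forward; pixel columns grow to the right and rows downward; lengths in m; the calibration is good to about 2 mm. A picture is of the moment at which its call begins.
- ctrl.finish_job(): hands the job in; it is judged then, once.
Trained networks look in a picture, given as the dict that the camera call returned (one of the last four; its "shot" number tells which), for a name from the list of things; names that differ only in an ending like _2 or _b are one class to them, and where a whole thing is asked for, a point or a joint stands for the part that bears it (a point fixed in the world has none). Each returns a list of dicts, best first, with "score" (0 to 1); they miss things now and then, are a little off and sometimes report something else, mostly with a low value. They report only what shows in the picture. A call takes as long as a camera call.
- vision.look_for(picture, label): "extent" ([left, top, right, bottom] in pixels, round what is visible of it).
The state is a dict: "t": time; "joint_pos": joint angles; "joint_velocities": joint speeds; "joint_torque": joint torques, N m; "tool_pos": TCP position; "tcp_rot": TCP orientation; "force": force on the tool from outside, world axes, zero at the start; "ft_torque": the same for the moment, N m; "grip_width": opening from 0.0 (shut) to 1.0 (fully open); "finger_force": force on a finger pad.
Only numpy, scipy, OpenCV 4.12 (cv2) and the standard library are available. Lean on these libraries where they do the work, as an engineer would, in place of code of your own. Each camera call takes 0.05 s, during which the arm holds its last target. There are 200 camera calls.

### The job

The water filter holder on the counter is empty. Pull its hinged cover down to the front until it lies fully open, press the longer of the two white filter cartridges down between the two spring clips until it snaps home, then push the cover back up until it is fully shut and let go. Leave the shorter cartridge, the mug and the tin where they are.

Things in the scene. Friction and masses are not known exactly. Their poses are not given: they have to be found in the camera images.
- holder: Fixed water filter holder: low black tray 94 mm deep (x) by 182 wide (y), floor 6 mm thick. Origin on the counter below the middle of the cartridge's place; +x to its back, away from the cover's hinge; z up. End cheeks at y = -89 and +89 mm, 60 mm high. Between the saddles nothing is over 11 mm high; the back, and with the cover down the front, are open.
- holder_seat (a point): Where the cartridge's centre lies when snapped home: 36 mm above the holder's origin, axes as the holder's, the cartridge's length along y. The cartridge rests on two saddles 8 mm wide at y = -40 and +40 mm, bed 18 mm above the counter, with guide posts before and behind, 39 mm apart inside, upright to 47 mm and flared out up to 56 mm above the counter.
- clip_left_nose (a point): V-shaped nose (8 mm high, 26 mm long) of the steel spring clip at the +y end; the other clip mirrors it at -y. Nose centres are 50 mm above the counter, nose tips 117 mm apart: the cartridge's ends must spread each by 6.6 mm. Resting on them it is about 25 mm too high; 8 to 12 N straight down moves it, and from about 10 mm too high the clips close over its upper chamfers and hold it on the saddles.
- cover (a joint): Angle of the holder's grey cover in rad: 0 shut, 1.57 fully open; may start ajar. Front (58 mm high) and top (78 mm deep) are one piece 188 mm wide, upper face 66 mm above the counter when shut, hinged along the bottom front edge. It swings forward and down; open, its front lies flat and its former top stands upright before it. The hinge is stiff (0.2 to 0.3 Nm): it stays where left.
- cover_hinge (a point): Middle of the cover's hinge axis: 50 mm in front of the holder's origin (holder x = -50 mm), 10 mm above the counter; the axis runs along the holder's y.
- cover_handle (a point): Middle of the round steel bar on the cover's top: 11 mm thick, along the holder's y, its middle 45 mm off the panel, near the panel's far edge, on two thin posts 85 mm apart; it can be pinched from above between the posts, cover shut or open, and turns between the finger pads. Shut: 66 mm behind and 101 mm above the hinge axis. Open: 101 mm in front of and 66 mm above it.
- cartridge_long_centre (a point): Centre of the longer white filter cartridge, the one to fit: a square bar 130 mm long (its y axis), 36 x 36 mm across, lying on the counter left of the holder, so its centre is 18 mm up. All four sides taper over the last 10 mm of each end to a 10 mm square face. About 0.13 to 0.25 kg. The same either way round and on any of its four sides.
- cartridge_short_centre (a point): Centre of the shorter white cartridge, the wrong size: 90 mm long, otherwise alike, lying beside the longer one; either may be the one farther left. To be left alone.
- mug: Black mug, 82 mm across without its handle, 95 mm high, in front of the fridge; origin at the middle of its underside. To be left alone.
- tin: Light grey round tin, 92 mm across, 96 mm high, left of the holder; origin under its middle. To be left alone.

How it is judged:
By the outcome, as a careful person would: the job done as asked, in the order asked, and still so for the second after the job is handed in, with the robot touching nothing.
It also fails if it takes over 66 s, if anything falls off the work surface, if the arm or the gripper's body presses on something with over 40 N, if the wrist force passes 120 N, or if a joint passes its speed limit or range.

## Working session

There is one attempt and no reset: what is moved stays moved. The work goes in short steps, Python scripts to look and compute and a shell command to move; the robot and the scene stay as the last step left them, time stands still between calls to the robot, and variables do not carry over. Pictures are saved under pics/ and viewed, at most 10 in all, crops included, and the job is handed in when it is done.

```bash
mkdir -p pics; ls
cat > h.py <<'E'
import numpy as np, cv2
from station import ctrl, vision
def pts(f):
    z=f["range_z"]; v,u=np.indices(z.shape); K=f["K"]
    c=np.stack([(u-K[0,2])/K[0,0]*z,(v-K[1,2])/K[1,1]*z,z],-1)
    X=(c-f["t"])@f["R"]; X[z==0]=np.nan
    return X
def proj(f,p):
    c=f["R"]@np.array(p)+f["t"]; q=f["K"]@c; return q[:2]/q[2]
E
python3 - <<'E'
from h import *
print(ctrl.tcp_to_tips, ctrl.state())
ims=[]
for n in("top","side"):
    f=vision.grab_frame(n); np.savez("pics/%s0.npz"%n,**{k:f[k] for k in("img","range_z","K","R","t")})
    X=pts(f); im=f["img"][:,:,::-1].copy()
    print(n,"cam at",-f["R"].T@f["t"])
    for l in("holder","cover","cover_handle","cartridge_long_centre","cartridge_short_centre","mug","tin"):
        for d in vision.look_for(f,l)[:2]:
            e=[int(x) for x in d["extent"]]
            P=X[max(e[1],0):e[3],max(e[0],0):e[2]].reshape(-1,3)
            P=P[P[:,2]>0.008]
            print(l,round(d["score"],2),e,np.nanmedian(P,0).round(3) if len(P) else None)
            if d["score"]>.4: cv2.rectangle(im,e[:2],e[2:],(0,0,255),1); cv2.putText(im,l[:14],(e[0],e[1]+8),0,.35,(0,255,0),1)
    ims.append(cv2.resize(im,(800,600))); cv2.imwrite("pics/%s0.png"%n,ims[-1])
E
```

```text
pics
0.019 {'t': 0.0, 'joint_pos': array([ 6.78954138e+01,  1.80039399e+01, -2.75358607e+00,  6.93397627e+01,
        2.39105633e-03,  8.99989647e+01]), 'joint_velocities': array([-0.01674862,  0.04750032,  0.0404766 , -0.04359635, -0.01925866,
        0.08735763]), 'joint_torque': array([-3.25736528e-04, -5.39592004e+01,  3.39747977e+01,  1.92688411e-02,
        2.49959669e-05, -1.23572107e-05]), 'tool_pos': array([0.22556388, 0.5554039 , 0.24944208]), 'tcp_rot': array([[-9.26505285e-01,  3.76281141e-01, -6.77621786e-04],
       [ 3.76281749e-01,  9.26503977e-01, -1.55749728e-03],
       [ 4.17624276e-05, -1.69800617e-03, -9.99998558e-01]]), 'force': array([-0.65174463,  0.44399056,  0.56052636]), 'ft_torque': array([0.0314992 , 0.01183022, 0.02552939]), 'finger_force': 0.0, 'grip_width': 1.000157133223027}
top cam at [0.40736038 0.06418961 1.39685985]
holder 0.74 [204, 140, 274, 177] [0.597 0.072 0.069]
cover 0.62 [207, 147, 274, 178] [0.593 0.07  0.069]
cover_handle 0.58 [206, 147, 271, 177] [0.593 0.072 0.069]
cartridge_long_centre 0.86 [130, 190, 149, 230] [0.453 0.366 0.037]
cartridge_short_centre 0.8 [171, 193, 182, 224] [0.462 0.258 0.036]
cartridge_short_centre 0.24 [207, 140, 270, 178] [0.597 0.073 0.069]
mug 0.61 [320, 200, 363, 232] [ 0.444 -0.243  0.042]
tin 0.6 [159, 121, 190, 160] [0.654 0.264 0.094]
side cam at [0.92628779 0.20225188 0.8526228 ]
holder 0.85 [217, 190, 307, 263] [0.613 0.075 0.067]
cover 0.82 [220, 191, 303, 249] [0.61  0.071 0.067]
cover_handle 0.82 [221, 191, 300, 243] [0.609 0.069 0.068]
cartridge_long_centre 0.73 [380, 190, 401, 230] [0.447 0.363 0.036]
cartridge_short_centre 0.95 [336, 187, 359, 224] [0.472 0.259 0.035]
tin 0.77 [312, 247, 358, 300] [0.671 0.272 0.094]
```

Run:
```python
from h import *
f=dict(np.load("pics/top0.npz")); g=dict(np.load("pics/side0.npz"))
def rect(P,name):
    r=cv2.minAreaRect((P[:,:2]*1000).astype(np.float32)); b=cv2.boxPoints(r)
    e=[b[1]-b[0],b[2]-b[1]]; e=max(e,key=np.linalg.norm)
    print(name,"ctr",np.round(r[0],1),"size",np.round(r[1],1),"long-axis deg",round(np.degrees(np.arctan2(e[1],e[0]))%180,1),"n",len(P),"med",np.median(P,0).round(4))
for n,F in(("top",f),("side",g)):
    X=pts(F).reshape(-1,3); X=X[~np.isnan(X).any(1)]
    def sel(c,d,z0,z1): return X[(abs(X[:,0]-c[0])<d)&(abs(X[:,1]-c[1])<d)&(X[:,2]>z0)&(X[:,2]<z1)]
    rect(sel((.453,.366),.09,.03,.045),n+" long"); rect(sel((.462,.258),.052,.03,.045),n+" short")
    H=sel((.6,.07),.13,.058,.08); rect(H,n+" cover top")
    A=sel((.6,.07),.13,.09,.13); 
    if len(A)>5: rect(A,n+" handle"); print(A[:,2].min(),A[:,2].max())
    c=np.c_[H[:,:2],np.ones(len(H))]; print("plane",np.linalg.lstsq(c,H[:,2],rcond=None)[0])
a=cv2.resize(f["img"][100:260,100:400,::-1],(800,427)); 
b=cv2.resize(g["img"][130:330,170:470,::-1],(800,533))
cv2.imwrite("pics/a.png",a);cv2.imwrite("pics/b.png",b)
```

```text
top long ctr [455.9 329.6] size [124.5 114.5] long-axis deg 7.8 n 522 med [0.4501 0.366  0.0369]
top short ctr [465.3 260.5] size [36.7 83.8] long-axis deg 175.4 n 320 med [0.4624 0.2607 0.0367]
top cover top ctr [596.6  71.9] size [187.8  82.3] long-axis deg 89.0 n 1581 med [0.591  0.0696 0.0688]
top handle ctr [621.5  70.9] size [ 10.2 110.1] long-axis deg 90.2 n 150 med [0.6205 0.0723 0.1195]
0.09244982924268902 0.12626134189135962
plane [ 0.0460185  -0.00121321  0.04167296]
side long ctr [450.1 328.4] size [107.3 113.4] long-axis deg 100.9 n 571 med [0.4455 0.365  0.0358]
side short ctr [463.3 260. ] size [35.9 80.2] long-axis deg 175.7 n 386 med [0.465  0.2599 0.0357]
side cover top ctr [595.5  71.2] size [187.9  82.6] long-axis deg 89.3 n 2172 med [0.5931 0.0759 0.0675]
side handle ctr [620.9  71.2] size [108.1  11.7] long-axis deg 89.3 n 257 med [0.6227 0.0724 0.1178]
0.09134959422394592 0.12189234591316923
plane [0.03311807 0.00146816 0.04756591]
```

View pics/top0.png

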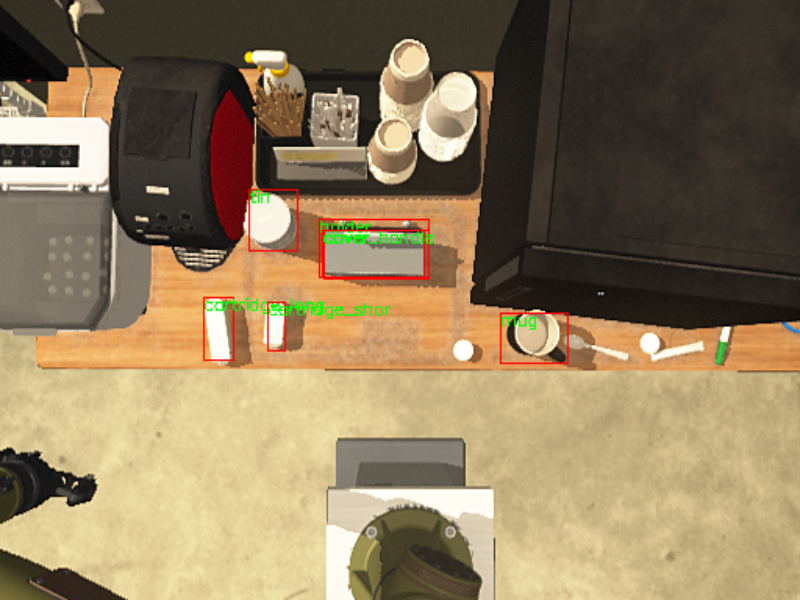

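View pics/b.png

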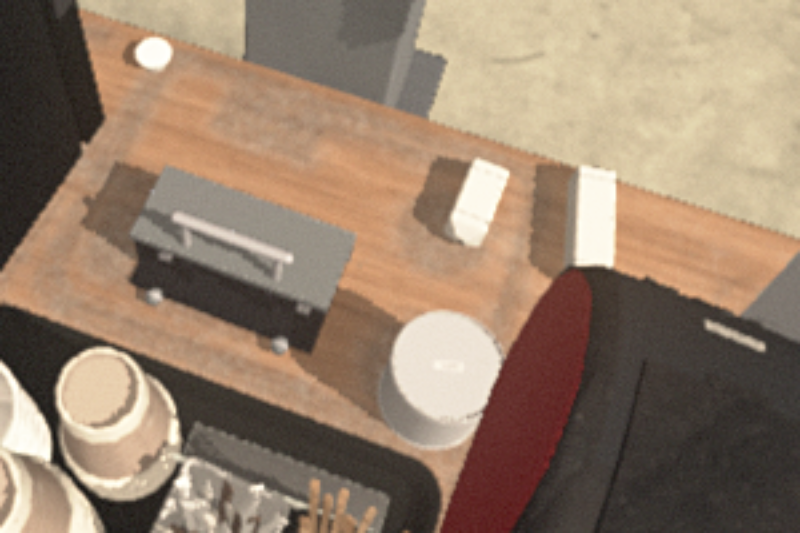

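Both pictures agree. The cover is shut or about 0.04 rad ajar. The holder is at top-view pixel (375,250), with its handle bar along y. The long cartridge is the farther left, at (218,332), and the short one is at (276,327). The tin is at (272,218).

```bash
cat >> h.py <<'E'
from scipy.spatial.transform import Rotation as Ro
def to(p,yaw):
    """rows' shift (mm, deg) from the measured pose to TCP p, tool down, closing axis (tool y) at world angle yaw deg"""
    s=ctrl.state(); R=s["tcp_rot"]; a=np.radians(yaw)
    y=np.array([np.cos(a),np.sin(a),0]); z=np.array([0,0,-1.]); T=np.c_[np.cross(y,z),y,z]
    print("to",p,yaw,(R.T@(np.array(p)-s["tool_pos"])*1000).round(1),Ro.from_matrix(R.T@T).as_rotvec(degrees=True).round(1))
def st():
    s=ctrl.state(); print("t",round(s["t"],2),s["tool_pos"].round(4),"F",s["force"].round(1),"w",round(s["grip_width"]*85,1),"ff",round(s["finger_force"],1),"J",s["joint_pos"].round(0))
E
python3 - <<'E'
from h import *
for n in("top","side"):
    F=dict(np.load("pics/%s0.npz"%n)); X=pts(F).reshape(-1,3)
    P=X[(abs(X[:,0]-.45)<.09)&(abs(X[:,1]-.366)<.05)&(X[:,2]>.033)&(X[:,2]<.042)]
    r=cv2.minAreaRect((P[:,:2]*1000).astype(np.float32)); b=cv2.boxPoints(r); e=max([b[1]-b[0],b[2]-b[1]],key=np.linalg.norm)
    print(n,np.round(r[0],1),np.round(r[1],1),np.degrees(np.arctan2(e[1],e[0])),P.mean(0))
    H=X[(abs(X[:,0]-.58)<.2)&(abs(X[:,1]-.07)<.09)&(X[:,2]>.14)]; print("tall near holder",len(H), H.min(0) if len(H) else "")
st(); to((.621,.071,.18),-.7)
E
```

```text
top [450.3 367.6] [118.7  36.8] 8.872561 [0.45101762 0.36747264 0.03716041]
tall near holder 204 [0.75517049 0.00583064 0.14015449]
side [444.  366.4] [105.3  36.5] 10.123074 [0.44499417 0.36620242 0.03599   ]
tall near holder 301 [0.75918696 0.00906655 0.14171133]
t 0.8 [0.2258 0.5559 0.2503] F [-0.1  0.  -0.6] w 84.8 ff 0.0 J [68. 18. -3. 69. -0. 90.]
to (0.621, 0.071, 0.18) -0.7 [-548.6 -300.5   70.3] [ 0.  -0.  68.6]
```

```bash
python3 -m crank '[[0,-274,-150,35,0,0,34],[0,-274,-150,35,0,0,34],[0,-274,-150,35,0,0,34],[0,-274,-150,35,0,0,34],[0,-549,-300,70,0,0,68.6],[0,-549,-300,70,0,0,68.6],[0,-549,-300,70,0,0,68.6],[0,-549,-300,70,0,0,68.6],[0,-549,-300,70,0,0,68.6],[0,-549,-300,70,0,0,68.6]]'; python3 -c "
from h import *
st(); to((.621,.071,.116),-.7)"
```

```text
t: 1.63
tool_pos: [0.4887, 0.2334, 0.204]
tcp_rot: [[0.018, 1.0, 0.001], [1.0, -0.018, 0.0], [0.0, 0.001, -1.0]]
force: [2.0, 1.2, 0.8]
grip_width: 0.503
finger_force: 0.0
t 1.63 [0.4887 0.2334 0.204 ] F [2.  1.2 0.8] w 42.7 ff 0.0 J [ 26.  13. -15.  62.   0. 117.]
to (0.621, 0.071, 0.116) -0.7 [-160.   135.1   88. ] [ 0.  -0.  -0.3]
```

```bash
python3 -m crank '[[0,-160,135,20,0,0,0],[0,-160,135,20,0,0,0],[0,-160,135,20,0,0,0],[0,-160,135,20,0,0,0],[0,-160,135,20,0,0,0],[0,-160,135,20,0,0,0],[0,-160,135,20,0,0,0],[0,-160,135,50,0,0,0],[0,-160,135,70,0,0,0],[0,-160,135,70,0,0,0]]'; python3 -c "
from h import *
st(); to((.621,.071,.115),-.7)
f=vision.grab_frame('side'); X=pts(f).reshape(-1,3); cv2.imwrite('pics/c.png',cv2.resize(f['img'][130:330,170:400,::-1],(690,600)))"
```

```text
t: 2.47
tool_pos: [0.617, 0.0742, 0.1299]
tcp_rot: [[0.011, 1.0, -0.007], [1.0, -0.011, -0.0], [-0.001, -0.007, -1.0]]
force: [-1.4, -0.4, -1.4]
grip_width: 0.501
finger_force: 0.0
t 2.47 [0.617  0.0742 0.1299] F [-1.4 -0.4 -1.4] w 42.6 ff 0.0 J [ 7. 25. -9. 56.  0. 97.]
to (0.621, 0.071, 0.115) -0.7 [-3.2  4.1 14.9] [-0.4  0.   0.1]
```

View pics/c.png

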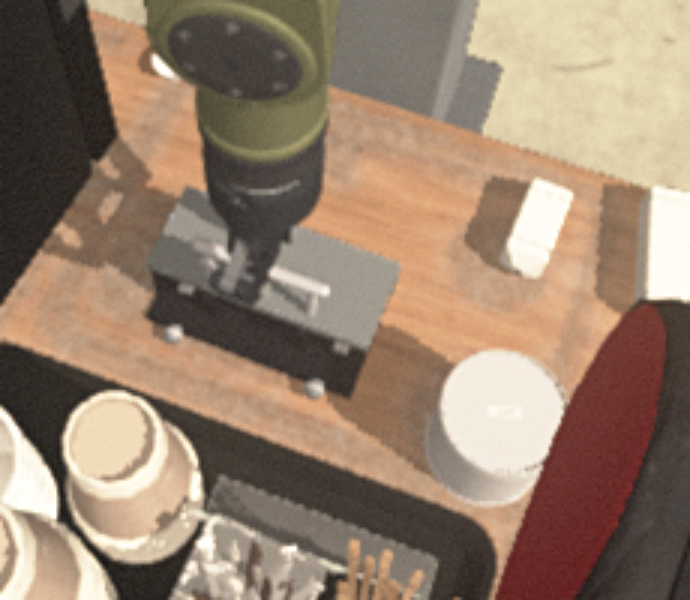

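The fingers straddle the bar at about (255,265), between the posts. Next I lower and pinch.

```bash
python3 -m crank '[[0,0,0,18,0,0,0],[0,0,0,18,0,0,0],[1,0,0,18,0,0,0],[1,0,0,18,0,0,0],[1,0,0,18,0,0,0],[1,0,0,18,0,0,0],[1,0,0,18,0,0,0]]'
python3 - <<'E'
from h import *
st(); s=ctrl.state(); p=s["tool_pos"]
h=np.array([.559,.010]); r0=np.array([p[0],p[2]])-h
print("radius",np.hypot(*r0), "angle", np.degrees(np.arctan2(r0[1],r0[0])), "shut",np.degrees(np.arctan2(101,66)))
a0=np.arctan2(101,66)+.04; R=.1207
for d in range(10,91,10):
    a=a0+np.radians(d); print(d,((np.array([np.cos(a)-np.cos(a0),-(np.sin(a)-np.sin(a0))]))*R*1000).round(1))
E
```

```text
t: 3.1
tool_pos: [0.6219, 0.0739, 0.1175]
tcp_rot: [[0.012, 1.0, 0.003], [1.0, -0.012, 0.001], [0.001, 0.003, -1.0]]
force: [1.0, 1.6, 3.8]
grip_width: 0.104
finger_force: 58.6
t 3.1 [0.6219 0.0739 0.1175] F [1.  1.6 3.8] w 8.8 ff 58.6 J [  7.  25. -10.  54.   0.  97.]
radius 0.12455720233889087 angle 59.68196311968546 shut 56.83677536786273
10 [-18.9  -9.2]
20 [-39.2 -14.9]
30 [-60.1 -17.1]
40 [-81.1 -15.6]
50 [-101.5  -10.4]
60 [-120.7   -1.8]
70 [-138.1   10. ]
80 [-153.2   24.6]
90 [-165.5   41.7]
```

```bash
python3 -m crank '[[1,0,-9,-5,0,0,0],[1,0,-19,-9,0,0,0],[1,0,-29,-12,0,0,0],[1,0,-39,-15,0,0,0],[1,0,-50,-16.5,0,0,0],[1,0,-60,-17,0,0,0],[1,0,-70.5,-16.5,0,0,0],[1,0,-81,-15.5,0,0,0],[1,0,-91,-13.5,0,0,0],[1,0,-101.5,-10.5,0,0,0]]'; python3 -m crank '[[1,0,-10,4,0,0,0],[1,0,-19,8.5,0,0,0],[1,0,-28,14,0,0,0],[1,0,-36.5,20.5,0,0,0],[1,0,-44.5,27.5,0,0,0],[1,0,-52,35,0,0,0],[1,0,-58,43,0,0,0],[1,0,-64,52,0,0,0],[1,0,-65,55,0,0,0],[1,0,-65,55,0,0,0]]'
python3 - <<'E'
from h import *
st()
f=vision.grab_frame('side'); cv2.imwrite('pics/d.png',cv2.resize(f['img'][100:330,150:400,::-1],(650,598)))
E
```

```text
t: 3.93
tool_pos: [0.5223, 0.0755, 0.1292]
tcp_rot: [[0.012, 1.0, 0.008], [1.0, -0.012, 0.002], [0.002, 0.008, -1.0]]
force: [6.6, 2.9, -7.8]
grip_width: 0.102
finger_force: 61.4
t: 4.77
tool_pos: [0.4591, 0.0764, 0.0759]
tcp_rot: [[0.012, 1.0, 0.01], [1.0, -0.012, 0.002], [0.002, 0.01, -1.0]]
force: [-2.2, 0.8, 33.4]
grip_width: 0.102
finger_force: 72.5
t 4.77 [0.4591 0.0764 0.0759] F [-2.2  0.8 33.4] w 8.7 ff 72.5 J [  9.  12. -36.  42.  -0. 100.]
```

View pics/d.png

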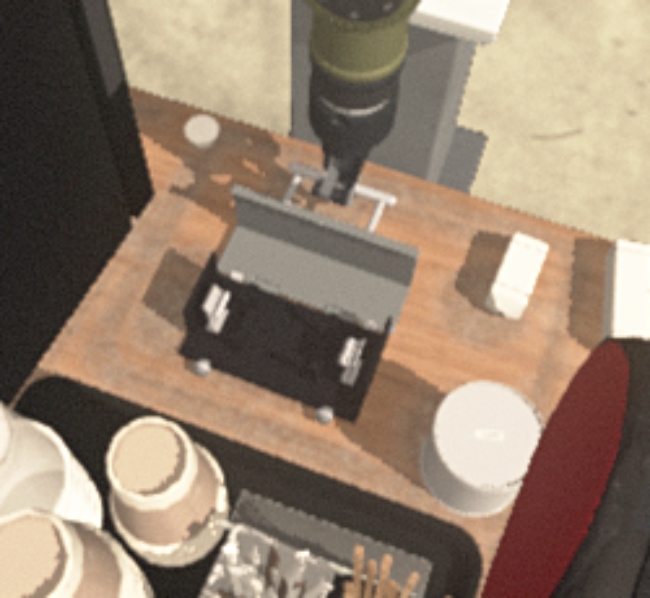

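The cover is fully open: the bar is at x 0.459, z 0.076, and it bears on the stop. I release partway, rise and go to the long cartridge.

```bash
python3 -m crank '[[0.25,0,0,-3,0,0,0],[0.25,0,0,-3,0,0,0],[0.25,0,0,-3,0,0,0],[0.25,0,0,-20,0,0,0],[0.25,0,0,-60,0,0,0],[0.25,0,0,-100,0,0,0],[0,0,0,-110,0,0,0],[0,0,0,-110,0,0,0]]'
python3 - <<'E'
from h import *
st(); to((.45,.367,.15),98.8); to((.45,.367,.15),-81.2)
f=vision.grab_frame('top'); X=pts(f).reshape(-1,3); X=X[~np.isnan(X).any(1)]
P=X[(abs(X[:,0]-.45)<.09)&(abs(X[:,1]-.366)<.05)&(X[:,2]>.031)&(X[:,2]<.042)]
r=cv2.minAreaRect((P[:,:2]*1000).astype(np.float32)); print(r)
# noses / cheeks
Q=X[(abs(X[:,0]-.61)<.06)&(abs(X[:,1]-.072)<.11)&(X[:,2]>.04)&(X[:,2]<.07)]
print(cv2.minAreaRect((Q[:,:2]*1000).astype(np.float32)),np.median(Q,0))
for lo,hi in((-.1,-.05),(.05,.1)):
    S=Q[(Q[:,1]-.072>lo)&(Q[:,1]-.072<hi)]; print(len(S),S.mean(0),S.min(0),S.max(0))
E
```

```text
t: 5.48
tool_pos: [0.456, 0.0757, 0.184]
tcp_rot: [[0.012, 1.0, 0.004], [1.0, -0.012, 0.001], [0.001, 0.004, -1.0]]
force: [0.7, -1.0, -0.9]
grip_width: 0.5
finger_force: 0.0
t 5.48 [0.456  0.0757 0.184 ] F [ 0.7 -1.  -0.9] w 42.5 ff 0.0 J [  9.   5. -27.  57.  -0. 100.]
to (0.45, 0.367, 0.15) 98.8 [291.1  -9.7  34.1] [  0.2   0.2 -99.5]
to (0.45, 0.367, 0.15) -81.2 [291.1  -9.7  34.1] [ 0.2 -0.2 80.5]
((450.4621887207031, 367.80572509765625), (124.78010559082031, 36.62851333618164), 9.763324737548828)
((603.0336303710938, 71.21307373046875), (181.12948608398438, 71.84495544433594), 89.0451889038086) [0.60951916 0.10820431 0.05621358]
91 [ 0.60433728 -0.00641652  0.05742226] [ 0.56565214 -0.0190102   0.04490073] [0.6319886  0.01052557 0.06669844]
93 [0.60740009 0.14902491 0.05586518] [0.56860373 0.13132691 0.04022824] [0.63600454 0.16124091 0.0677485 ]
```

```bash
python3 -m crank '[[-0.5,150,-5,0,0,0,-50],[-0.5,150,-5,0,0,0,-50],[-0.5,150,-5,0,0,0,-50],[-0.5,150,-5,0,0,0,-50],[-0.5,150,-5,0,0,0,-50],[-0.5,150,-5,0,0,0,-50],[-0.5,150,-5,0,0,0,-50],[-0.5,291,-9,0,0,0,-100],[-0.5,291,-9,0,0,0,-100],[-0.5,291,-9,0,0,0,-100]]'
python3 - <<'E'
from h import *
st(); to((.4502,.3672,.15),99.5)
E
```

```text
t: 6.37
tool_pos: [0.4478, 0.3505, 0.1786]
tcp_rot: [[-0.946, 0.325, -0.003], [0.325, 0.946, -0.003], [0.002, -0.004, -1.0]]
force: [1.1, -0.0, 0.4]
grip_width: 0.754
finger_force: 0.0
t 6.37 [0.4478 0.3505 0.1786] F [ 1.1 -0.   0.4] w 64.1 ff 0.0 J [ 38.  17. -14.  60.  -0.  57.]
to (0.4502, 0.3672, 0.15) 99.5 [ 3.1 16.7 28.6] [ -0.2  -0.2 -28.5]
```

```bash
python3 -m crank '[[-0.5,3,16,20,0,0,-28.5],[-0.5,3,16,40,0,0,-28.5],[-0.5,3,16,60,0,0,-28.5],[-0.5,3,16,80,0,0,-28.5],[-0.5,3,16,80,0,0,-28.5],[-0.5,3,16,80,0,0,-28.5],[-0.5,3,16,80,0,0,-28.5]]'
python3 - <<'E'
from h import *
st(); to((.4502,.3672,.024),99.5)
E
```

```text
t: 6.95
tool_pos: [0.4511, 0.3663, 0.101]
tcp_rot: [[-0.987, -0.158, -0.001], [-0.158, 0.987, -0.001], [0.001, -0.001, -1.0]]
force: [-0.5, -0.8, 1.3]
grip_width: 0.752
finger_force: 0.0
t 6.95 [0.4511 0.3663 0.101 ] F [-0.5 -0.8  1.3] w 63.9 ff 0.0 J [ 39.  22. -18.  51.  -0.  30.]
to (0.4502, 0.3672, 0.024) 99.5 [ 0.7  1.1 77. ] [-0.  -0.1 -0.4]
```

```bash
python3 -m crank '[[-0.5,0.7,1,35,0,0,0],[-0.5,0.7,1,65,0,0,0],[-0.5,0.7,1,77,0,0,0],[-0.5,0.7,1,77,0,0,0],[0.6,0.7,1,77,0,0,0],[0.6,0.7,1,77,0,0,0],[0.6,0.7,1,77,0,0,0],[0.6,0.7,1,77,0,0,0],[0.6,0.7,1,77,0,0,0]]'; python3 -m crank '[[0.6,0,0,-40,0,0,0],[0.6,0,0,-80,0,0,0],[0.6,0,0,-120,0,0,0],[0.6,0,0,-130,0,0,0],[0.6,0,0,-130,0,0,0]]'
python3 - <<'E'
from h import *
st(); to((.61,.0713,.155),-.9);to((.61,.0713,.155),179.1)
f=vision.grab_frame('side'); cv2.imwrite('pics/e.png',cv2.resize(f['img'][100:330,200:450,::-1],(650,598)))
X=pts(f).reshape(-1,3); s=ctrl.state(); p=s["tool_pos"]; X=X[~np.isnan(X).any(1)]
D=(X-p)@s["tcp_rot"]; P=D[(abs(D[:,1])<.025)&(abs(D[:,0])<.1)&(D[:,2]>-.02)&(D[:,2]<.03)]
print("along tool x",np.percentile(P[:,0],[0,1,99,100]).round(3),len(P))
E
```

```text
t: 7.7
tool_pos: [0.4522, 0.3687, 0.0268]
tcp_rot: [[-0.987, -0.161, 0.003], [-0.161, 0.987, 0.002], [-0.004, 0.002, -1.0]]
force: [-0.2, -1.4, 7.2]
grip_width: 0.413
finger_force: 61.9
t: 8.12
tool_pos: [0.4531, 0.3696, 0.1593]
tcp_rot: [[-0.987, -0.161, 0.007], [-0.161, 0.987, 0.005], [-0.007, 0.004, -1.0]]
force: [0.6, 0.8, -2.5]
grip_width: 0.41
finger_force: 61.3
t 8.12 [0.4531 0.3696 0.1593] F [ 0.6  0.8 -2.5] w 34.8 ff 61.3 J [ 39.  19. -14.  57.   0.  30.]
to (0.61, 0.0713, 0.155) -0.9 [-106.8 -319.7    3.7] [6.000e-01 1.000e-01 1.002e+02]
to (0.61, 0.0713, 0.155) 179.1 [-106.8 -319.7    3.7] [ -0.1   0.5 -79.8]
along tool x [-0.063 -0.062  0.048  0.055] 760
```

View pics/e.png

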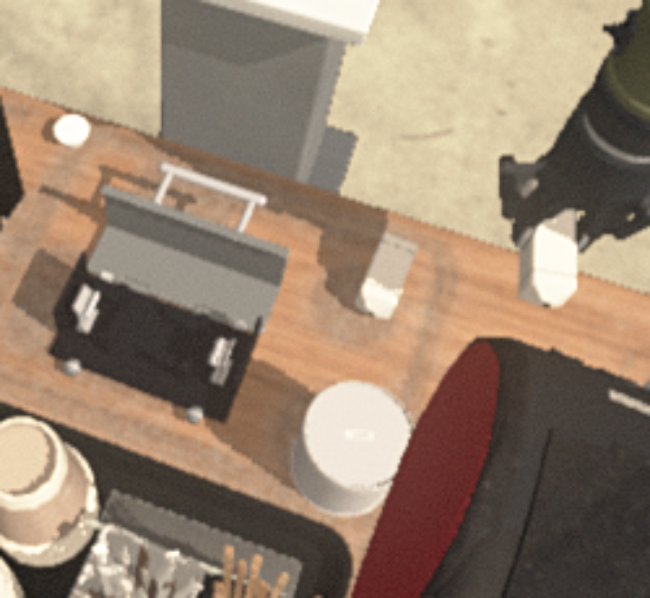

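The cartridge is held by the middle at (548,262) in the crop and hangs level. Next I carry it above the holder.

```bash
python3 -m crank '[[0.6,-53,-160,-10,0,0,-40],[0.6,-53,-160,-10,0,0,-40],[0.6,-53,-160,-10,0,0,-40],[0.6,-53,-160,-10,0,0,-40],[0.6,-53,-160,-10,0,0,-40],[0.6,-107,-320,-5,0,0,-80],[0.6,-107,-320,-5,0,0,-80],[0.6,-107,-320,-5,0,0,-80],[0.6,-107,-320,-5,0,0,-80],[0.6,-107,-320,-5,0,0,-80]]'
python3 - <<'E'
from h import *
st(); to((.61,.0713,.155),179.1)
E
```

```text
t: 9.0
tool_pos: [0.6083, 0.0639, 0.1563]
tcp_rot: [[-0.219, -0.976, -0.003], [-0.976, 0.219, -0.003], [0.003, 0.002, -1.0]]
force: [-0.3, 0.0, -2.8]
grip_width: 0.409
finger_force: 61.3
t 9.0 [0.6083 0.0639 0.1563] F [-0.3  0.  -2.8] w 34.7 ff 61.3 J [  6.  22.  -9.  59.  -0. -71.]
to (0.61, 0.0713, 0.155) 179.1 [-7.6 -0.   1.3] [  0.1  -0.2 -11.7]
```

Then I settle and measure the cartridge and holder together from both cameras.

```bash
python3 -m crank '[[0.6,-7.6,0,20,0,0,-11.7],[0.6,-7.6,0,40,0,0,-11.7],[0.6,-7.6,0,40,0,0,-11.7],[0.6,-7.6,0,40,0,0,-11.7],[0.6,-7.6,0,40,0,0,-11.7],[0.6,-7.6,0,40,0,0,-11.7]]'
python3 - <<'E'
from h import *
st(); s=ctrl.state(); p=s["tool_pos"]
for n in("top","side"):
    f=vision.grab_frame(n); X=pts(f).reshape(-1,3); X=X[~np.isnan(X).any(1)]
    rgb=f["img"].reshape(-1,3)[~np.isnan(pts(f).reshape(-1,3)).any(1)]
    P=X[(abs(X[:,0]-p[0])<.03)&(abs(X[:,1]-p[1])<.09)&(X[:,2]>p[2]-.035)&(X[:,2]<p[2]+.02)&(rgb.min(1)>110)]
    if len(P): print(n,"cart",cv2.minAreaRect((P[:,:2]*1000).astype(np.float32)),P.min(0),P.max(0),len(P))
    Q=X[(abs(X[:,0]-.61)<.065)&(abs(X[:,1]-.072)<.12)&(X[:,2]>.052)&(X[:,2]<.064)]
    r=cv2.minAreaRect((Q[:,:2]*1000).astype(np.float32)); print(n,"cheeks",r,Q.min(0),Q.max(0))
    # coarse strongest cheeks: ends at +-89
    cv2.imwrite('pics/f_%s.png'%n,cv2.resize(f['img'][130:290,190:320,::-1] if n=="side" else f['img'][120:220,190:300,::-1],(487,600)))
to((.61,.0713,.08),179.1)
E
```

```text
t: 9.5
tool_pos: [0.6098, 0.0766, 0.12]
tcp_rot: [[-0.019, -1.0, 0.001], [-1.0, 0.019, 0.0], [-0.0, -0.001, -1.0]]
force: [0.9, -0.4, -1.5]
grip_width: 0.412
finger_force: 61.2
t 9.5 [0.6098 0.0766 0.12  ] F [ 0.9 -0.4 -1.5] w 35.0 ff 61.2 J [  7.  24. -12.  54.  -0. -82.]
top cheeks ((602.74755859375, 71.11510467529297), (64.82584381103516, 180.07748413085938), 0.1146165132522583) [ 0.57015618 -0.01887378  0.05221528] [0.63498105 0.16120876 0.06360902]
side cart ((611.0900268554688, 74.82530212402344), (47.846221923828125, 128.7018280029297), 3.663508653640747) [0.5862905  0.01005928 0.09493484] [0.63442399 0.13922158 0.13353993] 748
side cheeks ((602.3256225585938, 71.48202514648438), (181.64706420898438, 73.30278015136719), 89.37217712402344) [ 0.56469946 -0.01966662  0.0520309 ] [0.63941812 0.16256215 0.06290395]
to (0.61, 0.0713, 0.08) 179.1 [ 5.4  0.1 40.5] [-0.1  0.  -0.1]
```

View pics/f_side.png

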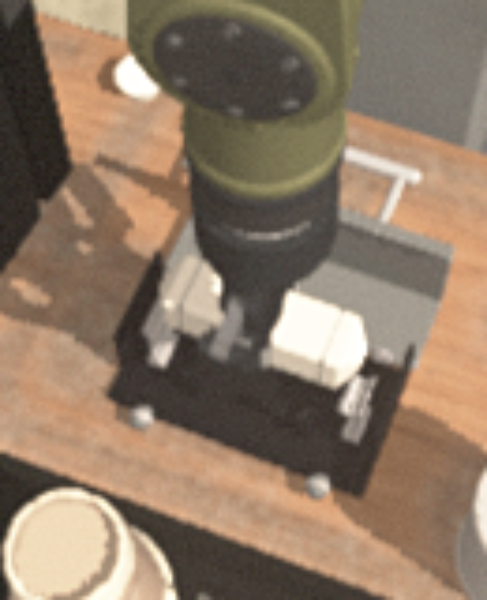

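The cartridge is level above the noses, with nose plates at (160,340) and (357,400). I take the nose positions to refine x and y.

Run:
```python
from h import *
for n in("top","side"):
    f=vision.grab_frame(n); A=pts(f); m=(f["img"].min(2)>90)&(abs(A[:,:,0]-.61)<.05)&(abs(abs(A[:,:,1]-.0713)-.066)<.012)&(A[:,:,2]>.02)&(A[:,:,2]<.075)
    for sg in(-1,1):
        P=A[m&(np.sign(A[:,:,1]-.0713)==sg)]
        if len(P)>3: print(n,sg,len(P),"x",np.percentile(P[:,0],[0,5,50,95,100]).round(4),"y",np.percentile(P[:,1],[0,5,50,95,100]).round(4),"z",np.percentile(P[:,2],[5,50,95]).round(3))
```

```text
side -1 66 x [0.5962 0.5998 0.6135 0.6212 0.6598] y [-0.0041 -0.0035  0.0011  0.0112  0.0134] z [0.024 0.052 0.058]
side 1 80 x [0.5975 0.5981 0.612  0.6229 0.6577] y [0.1298 0.1307 0.1381 0.145  0.1461] z [0.034 0.052 0.058]
```

```bash
python3 -m crank '[[0.6,3.4,0,15,0,0,0],[0.6,3.4,0,30,0,0,0],[0.6,3.4,0,40,0,0,0],[0.6,3.4,0,46,0,0,0],[0.6,3.4,0,52,0,0,0],[0.6,3.4,0,55,0,0,0],[0.6,3.4,0,55,0,0,0]]'; python3 -c "
from h import *
st(); to((.61,.0733,.045),179.1)"
```

```text
t: 10.28
tool_pos: [0.6113, 0.0734, 0.066]
tcp_rot: [[-0.018, -1.0, 0.004], [-1.0, 0.018, 0.0], [-0.001, -0.004, -1.0]]
force: [1.0, -0.2, 1.3]
grip_width: 0.409
finger_force: 62.0
t 10.28 [0.6113 0.0734 0.066 ] F [ 1.  -0.2  1.3] w 34.7 ff 62.0 J [  7.  27. -15.  48.   0. -82.]
to (0.61, 0.0733, 0.045) 179.1 [ 0.1  1.3 21. ] [-0.2  0.  -0.1]
```

```bash
python3 -m crank '[[0.6,0,1,3,0,0,0],[0.6,0,1,6,0,0,0],[0.6,0,1,9,0,0,0],[0.6,0,1,9,0,0,0]]'; python3 -m crank '[[0.6,0,0,3,0,0,0],[0.6,0,0,6,0,0,0],[0.6,0,0,6,0,0,0]]'; python3 -c "
from h import *
st(); to((.61,.0733,.045),179.1)"
```

```text
t: 10.62
tool_pos: [0.6086, 0.0732, 0.0547]
tcp_rot: [[-0.018, -1.0, 0.0], [-1.0, 0.018, 0.0], [-0.0, -0.0, -1.0]]
force: [4.0, 1.4, -7.6]
grip_width: 0.405
finger_force: 60.7
t: 10.87
tool_pos: [0.6086, 0.0731, 0.0486]
tcp_rot: [[-0.018, -1.0, -0.0], [-1.0, 0.018, 0.0], [-0.0, 0.0, -1.0]]
force: [4.1, 1.5, -8.5]
grip_width: 0.41
finger_force: 60.6
t 10.87 [0.6086 0.0731 0.0486] F [ 4.1  1.5 -8.5] w 34.9 ff 60.6 J [  7.  28. -16.  46.   0. -82.]
to (0.61, 0.0733, 0.045) 179.1 [-0.2 -1.4  3.6] [ 0.   0.  -0.1]
```

The downward pull of 8.5 N shows the clips closing over the cartridge. I push the last few mm and press until it bears on the saddles.

```bash
python3 -m crank '[[0.6,0,-1,3,0,0,0],[0.6,0,-1,5,0,0,0],[0.6,0,-1,6,0,0,0],[0.6,0,-1,6,0,0,0]]'; python3 -c "
from h import *
st()"
```

```text
t: 11.2
tool_pos: [0.6088, 0.073, 0.0448]
tcp_rot: [[-0.018, -1.0, -0.001], [-1.0, 0.018, 0.0], [-0.0, 0.001, -1.0]]
force: [-4.9, -0.0, 11.1]
grip_width: 0.413
finger_force: 63.2
t 11.2 [0.6088 0.073  0.0448] F [-4.9 -0.  11.1] w 35.1 ff 63.2 J [  7.  28. -16.  46.   0. -82.]
```

```bash
python3 -m crank '[[-0.4,0,0,-1,0,0,0],[-0.4,0,0,-1,0,0,0],[-0.4,0,0,-1,0,0,0],[-0.4,0,0,-20,0,0,0],[-0.4,0,0,-55,0,0,0],[-0.4,0,0,-90,0,0,0],[-0.4,0,0,-125,0,0,0],[-0.1,0,0,-140,0,0,0],[-0.1,0,0,-140,0,0,0]]'; python3 -m crank '[[0.2,0,40,0,0,0,0],[0.2,0,80,0,0,0,0],[0.2,0,120,0,0,0,0],[0.2,0,150,0,0,0,0],[0.2,0,150,0,0,0,0],[0.2,0,150,0,0,0,0]]'
python3 - <<'E'
from h import *
st(); to((.459,.073,.077),179.1)
f=vision.grab_frame('side'); A=pts(f)
P=A[(f["img"].min(2)>140)&(abs(A[:,:,0]-.61)<.03)&(abs(A[:,:,1]-.0713)<.06)&(A[:,:,2]>.03)&(A[:,:,2]<.09)]
print(P.min(0),P.max(0),np.median(P,0)); c=np.c_[P[:,:2]-[.61,.0713],np.ones(len(P))]
T=P[P[:,2]>.05]; print("top",T.mean(0),cv2.minAreaRect((T[:,:2]*1000).astype(np.float32)), np.linalg.lstsq(np.c_[T[:,:2]-[.61,.0713],np.ones(len(T))],T[:,2],rcond=None)[0])
cv2.imwrite('pics/g.png',cv2.resize(f['img'][130:290,190:320,::-1],(487,600)))
E
```

```text
t: 11.95
tool_pos: [0.6122, 0.0732, 0.1882]
tcp_rot: [[-0.018, -1.0, 0.007], [-1.0, 0.018, 0.001], [-0.001, -0.007, -1.0]]
force: [0.7, 0.6, -0.1]
grip_width: 0.548
finger_force: 0.0
t: 12.45
tool_pos: [0.4575, 0.0755, 0.1825]
tcp_rot: [[-0.017, -1.0, -0.002], [-1.0, 0.017, -0.0], [0.0, 0.002, -1.0]]
force: [0.4, 0.4, -0.5]
grip_width: 0.398
finger_force: 0.0
t 12.45 [0.4575 0.0755 0.1825] F [ 0.4  0.4 -0.5] w 33.8 ff 0.0 J [  9.   6. -27.  57.  -0. -80.]
to (0.459, 0.073, 0.077) 179.1 [  2.4  -1.7 105.5] [ 0.1 -0.  -0.1]
[0.59051193 0.0115432  0.03054715] [0.62765835 0.13028353 0.05844007] [0.61302386 0.07221003 0.0532088 ]
top [0.60950287 0.07157646 0.05357771] ((608.5283203125, 69.79891967773438), (116.6655044555664, 36.105655670166016), 88.35763549804688) [-0.0102349  -0.00036823  0.05357273]
```

View pics/g.png

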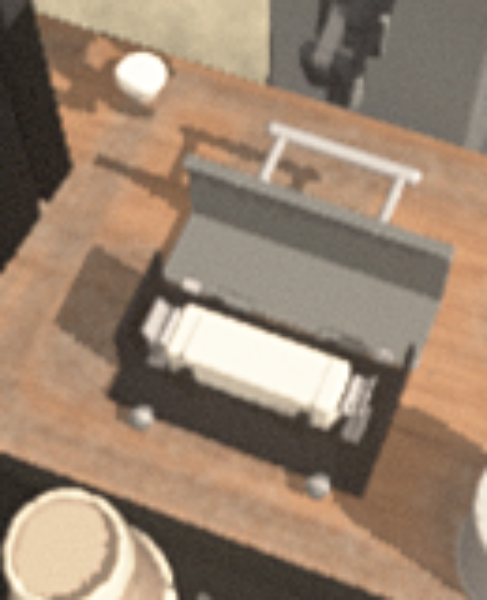

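The cartridge sits level between the clips (160–365, 310–400), with its top at 54 mm, so it is home. Now I pinch the bar.

```bash
python3 -m crank '[[0.2,2,-1.5,40,0,0,0],[0.2,2,-1.5,75,0,0,0],[0.2,2,-1.5,95,0,0,0],[0.2,2,-1.5,105,0,0,0],[0.2,2,-1.5,105,0,0,0],[1,2,-1.5,105,0,0,0],[1,2,-1.5,105,0,0,0],[1,2,-1.5,105,0,0,0],[1,2,-1.5,105,0,0,0]]'
python3 - <<'E'
from h import *
st()
a0=np.arctan2(66,-101); R=.1207
for d in range(5,96,5):
    a=a0-np.radians(d); print(d,((np.array([-(np.cos(a)-np.cos(a0)),-(np.sin(a)-np.sin(a0))]))*R*1000).round(1))
E
```

```text
t: 13.25
tool_pos: [0.4592, 0.0738, 0.0793]
tcp_rot: [[-0.017, -1.0, -0.003], [-1.0, 0.017, 0.001], [-0.001, 0.003, -1.0]]
force: [-7.2, 1.0, 2.5]
grip_width: 0.103
finger_force: 58.5
t 13.25 [0.4592 0.0738 0.0793] F [-7.2  1.   2.5] w 8.7 ff 58.5 J [  9.  12. -35.  43.   0. -80.]
5 [-6.1 -8.6]
10 [-13.  -16.5]
15 [-20.5 -23.9]
20 [-28.7 -30.6]
25 [-37.4 -36.5]
30 [-46.5 -41.7]
35 [-56.1 -46. ]
40 [-66.1 -49.5]
45 [-76.3 -52.1]
50 [-86.7 -53.8]
55 [-97.2 -54.6]
60 [-107.7  -54.5]
65 [-118.2  -53.5]
70 [-128.5  -51.5]
75 [-138.7  -48.7]
80 [-148.5  -44.9]
85 [-158.   -40.4]
90 [-167.1  -35. ]
95 [-175.6  -28.9]
```

```bash
python3 -m crank '[[1,0,-6,-8.5,0,0,0],[1,0,-13,-16.5,0,0,0],[1,0,-20.5,-24,0,0,0],[1,0,-28.5,-30.5,0,0,0],[1,0,-37.5,-36.5,0,0,0],[1,0,-46.5,-41.5,0,0,0],[1,0,-56,-46,0,0,0],[1,0,-66,-49.5,0,0,0],[1,0,-76,-52,0,0,0],[1,0,-86.5,-54,0,0,0]]'; python3 -m crank '[[1,0,-10.5,-0.8,0,0,0],[1,0,-21,-0.7,0,0,0],[1,0,-31.5,0.3,0,0,0],[1,0,-42,2.3,0,0,0],[1,0,-52,5,0,0,0],[1,0,-62,9,0,0,0],[1,0,-71,13.5,0,0,0],[1,0,-80,18.5,0,0,0],[1,0,-83,20.5,0,0,0],[1,0,-83,20.5,0,0,0]]'; python3 -c "
from h import *
st()"
```

```text
t: 14.08
tool_pos: [0.5488, 0.0723, 0.1363]
tcp_rot: [[-0.018, -1.0, 0.003], [-1.0, 0.018, 0.001], [-0.001, -0.003, -1.0]]
force: [-3.9, 0.6, 8.0]
grip_width: 0.103
finger_force: 58.5
t: 14.92
tool_pos: [0.6267, 0.0711, 0.1155]
tcp_rot: [[-0.017, -1.0, -0.007], [-1.0, 0.017, 0.001], [-0.001, 0.007, -1.0]]
force: [-28.5, 1.4, 40.4]
grip_width: 0.098
finger_force: 67.3
t 14.92 [0.6267 0.0711 0.1155] F [-28.5   1.4  40.4] w 8.3 ff 67.3 J [  6.  26.  -9.  55.   0. -83.]
```

The cover bears on its stop at x 0.627. I release and retreat.

```bash
python3 -m crank '[[0.2,0,0,0,0,0,0],[0.2,0,0,0,0,0,0],[0.2,0,1.5,-2,0,0,0],[0.2,0,1.5,-2,0,0,0],[0.2,0,1.5,-25,0,0,0],[0.2,0,1.5,-60,0,0,0],[0,0,20,-100,0,0,0],[0,0,60,-130,0,0,0],[0,0,100,-130,0,0,0],[0,0,140,-130,0,0,0]]'
python3 - <<'E'
from h import *
st()
for n in("top","side"):
    f=vision.grab_frame(n); X=pts(f).reshape(-1,3); X=X[~np.isnan(X).any(1)]
    S=X[(abs(X[:,0]-.595)<.033)&(abs(X[:,1]-.07)<.085)&(X[:,2]>.05)&(X[:,2]<.08)]
    print(n,len(S),"plane",np.linalg.lstsq(np.c_[S[:,:2]-[.595,.07],np.ones(len(S))],S[:,2],rcond=None)[0])
    A=X[(abs(X[:,0]-.62)<.03)&(abs(X[:,1]-.07)<.06)&(X[:,2]>.1)&(X[:,2]<.135)]; print("bar",np.median(A,0))
    if n=="side": cv2.imwrite('pics/i.png',cv2.resize(f['img'][100:330,170:420,::-1],(650,598)))
E
```

```text
t: 15.75
tool_pos: [0.4969, 0.0731, 0.244]
tcp_rot: [[-0.018, -1.0, 0.005], [-1.0, 0.018, 0.0], [-0.001, -0.005, -1.0]]
force: [-0.2, -0.2, 0.2]
grip_width: 0.498
finger_force: 0.0
t 15.75 [0.4969 0.0731 0.244 ] F [-0.2 -0.2  0.2] w 42.3 ff 0.0 J [  8.   7. -17.  65.  -0. -81.]
top 0 plane [0. 0. 0.]
bar [nan nan nan]
side 1524 plane [0.00123023 0.00106667 0.06582228]
bar [0.6271529  0.07251832 0.11506539]
  return _methods._mean(a, axis=axis, dtype=dtype,
  ret = um.true_divide(
```

View pics/i.png

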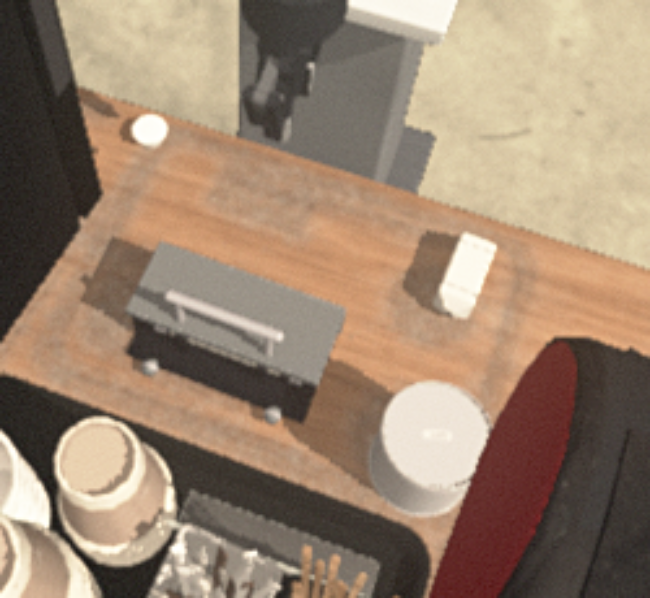

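The cover is level (slope 0.001) with its top at 66 mm, so it is fully shut. The gripper is clear, and the short cartridge (467,275) and the tin (435,447) have not moved.

```bash
python3 -m crank '[[0,0,0,0,0,0,0],[0,0,0,0,0,0,0],[0,0,0,0,0,0,0]]' | head -1; python3 -c "
from station import ctrl
print(ctrl.finish_job())"
```

```text
t: 16.1
the job is handed in; nothing more can be done
None
```

I opened the cover fully, snapped the longer cartridge home between the clips, pushed the cover fully shut and let go, and handed the job in at about 16 s; the shorter cartridge, mug and tin were left alone.

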